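# Pump up the sole press

### The arm

A 6-joint arm with a two-finger parallel gripper is mounted at the origin on the work surface. World frame = base frame: x ahead of the robot, y to its left, z up, the work surface at z = 0. Lengths are in m, angles in rad, forces in N, time in s.
With the tool pointing down it reaches from about 0.225 to 0.875 m from the base axis. Payload 3.4 kg.
Tool frame: the origin (TCP) lies midway between the tips of the shut fingers; the grasp point (between the pads) lies 19 mm behind it (manip.grasp_offset is the distance from the TCP to the grasp point, in m); x points along the fingers, y is the direction in which the jaws open and shut, and the axes are right-handed (so a half turn about x gives the same grasp; the last joint's range is limited). The gripper opens to 85 mm and grips with 20 to 120 N. Pads are 22 mm wide; open, the fingers measure 114 mm over their backs; the gripper's body (76 mm by 85 mm) begins 54 mm behind the grasp point. The pads swing forward as they close: fully open they stand 13 mm farther back than shut.
Start: joints at [-1.247, 0.276, 1.505, -0, 1.361, -0.121], TCP at [0.247, -0.519, 0.2] pointing down, gripper open.
Joint ranges: [-2.89, 2.89], [-0.75, 2.08], [0.22, 2.7], [-1.18, 4.32], [0.11, 2.71], [-2.7, 2.7]. Speed limits (rad/s): [2.57, 2.57, 3.14, 3.14, 3.14, 3.14].

### API

Orientations are given as a unit quaternion [w, x, y, z].
In Python, from rig import manip gives the robot as it stands.
- The arm moves only by the shell command python3 -m creep 'ROWS' [OPENING] [FORCE]. ROWS is a JSON object of lists of equal length, an entry for each row: "delta_pos": the shift along the tool's x, y, z in cm, a list of three; "dr": the turn, a rotation vector about the tool's x, y, z in rad, a list of three. In form: {"delta_pos": [[dx, dy, dz], ...], "dr": [[rx, ry, rz], ...]}. A call has 1 to 10 rows; each row is the pose to reach, as a shift and turn from the pose commanded when the call began, along the tool's axes at that moment; what a row does not reach only later rows make up. A row lasts 1/10 s, in which the tool goes at most 50 mm and 8.59 degrees, less where a joint would pass 70% of its speed; a pose out of reach is approached as far as the arm can. A call with a gripper value outside its range is refused whole. OPENING is the opening, from -1 (shut) to 1 (fully open), set as the call begins (- or left out, the last holds). The fingers move at their own pace and stop on an object; FORCE is the grip in N (left out, the last holds). Time passes only in rows, so rows that repeat a pose let the fingers close. It gives the time, the measured TCP pose, the force and the opening at its end, in the units of the state.
- manip.get_state(): the state, without advancing time (a new reading comes with each control period).
- manip.get_image(name): name is "scene" or "top" or "wrist"; returns a dict with "pixels" (480x640x3 uint8, blue, green, red), "depth" (480x640 float32, m along the optical axis (not along the pixel's ray), 0 where there is no reading), "intrinsics" (3x3 intrinsics, pixels), "rvec" (rotation vector, rad) and "tvec" (3), from world to camera coordinates, as OpenCV has them. Camera axes: x right, y down, z forward; pixel columns grow to the right and rows downward; lengths in m; the calibration is good to about 2 mm. The wrist camera is an equidistant fisheye: a pixel r from the principal point sees the ray r / f radians off the axis. A picture is of the moment at which its call begins.
- manip.sign_off(): hands the job in, once; it reports no verdict.
The state is a dict: "clock": time; "qpos": joint angles; "qd": joint speeds; "effort": joint torques, N m; "position": TCP position; "ee_rot": TCP orientation; "contact_force": force on the tool from outside, world axes, zero at the start; "moment": the same for the moment, N m; "width": finger opening in m.
Only numpy, scipy, OpenCV 4.12 (cv2) and the standard library are available. Lean on these libraries where they do the work, as an engineer would, in place of code of your own. Each camera call takes 0.05 s, during which the arm holds its last target. There are 200 camera calls.

### The job

Pump up the shoemaker's sole press: with the fingertips push the big round knob of its pump plunger all the way down and let it rise again, over and over, until the steel indicator pin beside it stands fully out, then leave the knob free to come back up. Only push the knob, do not pull it up, do not touch the pin itself, and leave the jar, spool and tin where they are.

Things in the scene. Friction and masses are not known exactly. Their poses are not given: they have to be found in the camera images.
- press: sole press with hand pump, one unit bolted to the bench. Origin on the bench; base plate x -150 to +150, y -200 to +120 mm, 12 mm thick. Grey pump block 180 (x) by 80 (y) mm, centred at x 0, y +60 mm, top 72 mm above the bench, carries the plunger at x -50 and the indicator pin at x +50 mm (both y +60). A brown shoe lies along x at y -115 mm, top about 125 mm up, under the clamp
- knob_top (a point): centre of the top of the plunger's black mushroom knob, 42 mm in diameter (the flat of its top 34 mm), 134 mm above the bench when up, on a 16 mm steel stem. It moves straight down when pressed and follows the plunger
- plunger (a joint): stroke of the plunger in m: 0 up at rest, 0.030 at its bottom stop; below 0 it is being pulled up. A spring returns it within half a second (about 300 N/m, some 10 N at the bottom). It has a ratchet: a stroke of more than 25 mm, then a full rise, makes a full step; shorter strokes may not advance the pin
- pin_top (a point): centre of the top of the indicator pin, a plain steel pin 10 mm in diameter in a brass collar (26 mm across, its top 80 mm above the bench), 100 mm from the plunger. It rises straight up
- pin (a joint): rise of the indicator pin in m: 0 fully in (top 2 mm above its collar), 0.040 to 0.044 fully out (top 42 mm or more above it). It starts between 0 and 0.015, rises about 8 mm during each full downstroke of the plunger (the first may give more or less) and stays there between strokes. Once out, further strokes do nothing
- glue_jar_mid (a point): centre of a loose amber glue jar, 60 mm in diameter, 85 mm high: not to be moved
- spool_mid (a point): centre of a loose wooden thread spool, 48 mm in diameter, 70 mm high: not to be moved
- wax_tin_mid (a point): centre of a loose flat metal wax tin, 72 mm in diameter, 26 mm high: not to be moved
- clamp_top (a point): top of the fixed clamp screw over the shoe, 212 mm above the bench, the highest point of the press; its arm runs from here along the press's -y to a column 71 mm away

How it is judged:
On the way, in this order (a step that is already met when the one before it is completed fails the run):
1. the plunger has been pressed well down for the first time (value of joint plunger above 0.02 m), for 0.05 s.
2. the indicator pin is fully out (value of joint pin above 0.038 m), for 0.1 s.
At the end, for the whole second after the job is handed in: the indicator pin stands out fully, 40 mm or more (to within 2 mm), the plunger has come back up to within 4 mm of its rest, and the jar, spool and tin are within 20 mm of where they began (value of joint pin above 0.038 m and value of joint plunger between -0.003 and 0.004 m and distance of each of glue_jar_mid, spool_mid, wax_tin_mid from where it was at the start of the episode below 0.02 m); the robot touches nothing.
It fails at once if the robot pushes or pulls the indicator pin itself (over 0.5 N) (contact force between any of the fingers, the arm and pin_c0 above 0.5 N).
It fails at once if the plunger is pulled up more than 4 mm above its rest (value of joint plunger below -0.004 m).
It fails at once if the jar, spool or tin is moved or lifted by more than 20 mm (distance of any of glue_jar_mid, spool_mid, wax_tin_mid from where it was at the start of the episode above 0.02 m).
It also fails if it takes over 51 s, if anything falls off the work surface, if the arm or the gripper's body presses on something with over 40 N, if the wrist force passes 120 N, or if a joint passes its speed limit or range.

## Working session

There is one attempt and no reset: what is moved stays moved. The work goes in short steps, Python scripts to look and compute and a shell command to move; the robot and the scene stay as the last step left them, time stands still between calls to the robot, and variables do not carry over. Pictures are saved under pics/ and viewed, about 8 in all and at most 12, crops included, and the job is handed in when it is done.

```bash
ls; mkdir -p pics; cat > h.py <<'E'
import numpy as np, cv2
from rig import manip
def grab(n,f):
    im=manip.get_image(n); cv2.imwrite('pics/'+f+'.png',im['pixels']); np.savez('pics/'+f+'.npz',**im); return im
def world(im,u,v):
    K=np.array(im['intrinsics']);R,_=cv2.Rodrigues(np.array(im['rvec'],float));t=np.array(im['tvec'],float).ravel()
    z=im['depth'][int(v),int(u)]; c=z*np.linalg.inv(K)@[u,v,1]
    return R.T@(c-t)
def onplane(im,u,v,h):
    K=np.array(im['intrinsics']);R,_=cv2.Rodrigues(np.array(im['rvec'],float));t=np.array(im['tvec'],float).ravel()
    o=-R.T@t; d=R.T@np.linalg.inv(K)@[u,v,1]; return o+d*(h-o[2])/d[2]
E
python3 - <<'E'
from h import *
a=grab('top','top0');b=grab('scene','sc0')
cv2.imwrite('pics/both.png',cv2.resize(np.vstack([a['pixels'],b['pixels']]),(450,600))) if 0 else None
print(manip.get_state())
E
```

```text
pics
{'clock': 0.1, 'qpos': array([-1.24700279e+00,  2.76524394e-01,  1.50603204e+00,  2.81196262e-05,
        1.36074092e+00, -1.21010251e-01]), 'qd': array([-0.00014018, -0.00166083, -0.00443956, -0.00069678, -0.00111226,
       -0.0013367 ]), 'effort': array([ 1.83246433e-03, -4.17699444e+01, -2.46404976e+01, -1.01026803e-04,
        5.80021981e-03,  2.96534019e-06]), 'position': array([ 0.24723487, -0.51852455,  0.19942032]), 'ee_rot': array([-0.15536598, -0.68963995, -0.15656716,  0.68974262]), 'contact_force': array([0.6873851 , 0.11260882, 0.51582454]), 'moment': array([-0.01702951, -0.0723691 , -0.00120915]), 'width': 0.08507238194518728}
```

View pics/top0.png

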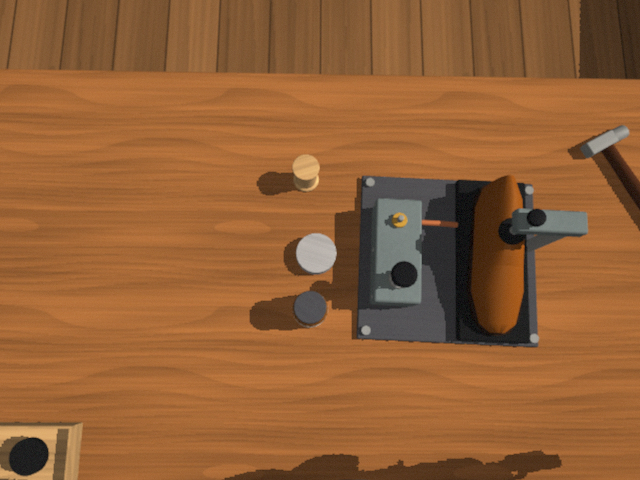

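View pics/sc0.png

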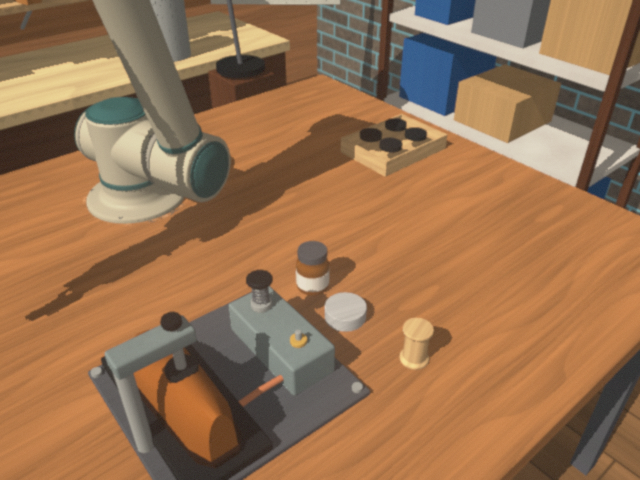

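The top view shows the knob at (404,274), the pin at (399,220) and the clamp screw at (537,217). The jar is at (311,309), the tin at (316,253) and the spool at (306,172). In the scene view the knob is at (259,280) and the pin at (299,337).

```bash
python3 - <<'E'
from h import *
np.set_printoptions(precision=4,suppress=True)
t=dict(np.load('pics/top0.npz'));s=dict(np.load('pics/sc0.npz'))
def blob(im,box):
    x0,y0,x1,y1=box; g=im['pixels'][y0:y1,x0:x1].max(2); m=(g<40).astype(np.uint8)
    n,l,st,c=cv2.connectedComponentsWithStats(m); k=1+st[1:,4].argmax(); return c[k]+[x0,y0],st[k]
kt,st=blob(t,(385,255,422,292));print(kt,st)
print('knob top',onplane(t,*kt,.134),world(t,*kt))
print('scene',world(s,259,278),onplane(s,259,278,.134))
for n,u,v,h in [('pin',399,220,.085),('clamp',537,217,.212),('jar',311,308,.085),('tin',316,253,.026),('spool',306,167,.07)]:
    print(n,onplane(t,u,v,h),world(t,u,v))
print('pin scene',world(s,299,334),world(s,299,340))
E
```

```text
[403.2587 274.0815] [  6   7  26  25 491]
knob top [ 0.5405 -0.0392  0.134 ] [ 0.5405 -0.0391  0.1343]
scene [ 0.5457 -0.0435  0.1329] [ 0.5468 -0.0442  0.134 ]
pin [ 0.639  -0.0437  0.085 ] [ 0.6369 -0.0421  0.0933]
clamp [ 0.6133 -0.2181  0.212 ] [ 0.6133 -0.2181  0.2119]
jar [0.4908 0.1027 0.085 ] [0.4907 0.1027 0.0873]
tin [0.5921 0.0946 0.026 ] [0.5926 0.0946 0.0235]
spool [0.736  0.1137 0.07  ] [0.7367 0.1137 0.0682]
pin scene [ 0.6453 -0.0463  0.0913] [ 0.6467 -0.0476  0.0807]
```

```bash
cat >> h.py <<'E'
from scipy.spatial.transform import Rotation as Ro
def delta(target):
    s=manip.get_state(); w,x,y,z=s['ee_rot']; R=Ro.from_quat([x,y,z,w]).as_matrix()
    return s,R,R.T@(np.array(target)-s['position'])*100
E
python3 - <<'E'
from h import *
np.set_printoptions(precision=3,suppress=True)
s,R,d=delta([.541,-.040,.20]); print(R,d); print(delta([.247,-.519,.29])[2])
E
```

```text
[[-0.001  0.43  -0.903]
 [ 0.002 -0.903 -0.43 ]
 [-1.    -0.002 -0.   ]] [  0.005 -30.556 -47.108]
[-9.058  0.018  0.04 ]
```

```bash
python3 -m creep '{"delta_pos":[[-5,0,0],[-9,-1.5,-2.5],[-9,-4,-6],[-9,-6.5,-10],[-9,-9,-14],[-9,-11.5,-18],[-9,-14,-22],[-9,-16.5,-26],[-9,-19,-30],[-9,-21,-32.5]],"dr":[[0,0,0],[0,0,0],[0.05,0,0],[0.1,0,0],[0.15,0,0],[0.2,0,0],[0.25,0,0],[0.3,0,0],[0.37,0,0],[0.445,0,0]]}' -1
python3 - <<'E'
from h import *
np.set_printoptions(precision=3,suppress=True)
s,R,d=delta([.541,-.040,.20]); print(R,d,s['position'],s['qpos'])
E
```

```text
clock: 1.1
position: [0.4516, -0.1869, 0.2898]
ee_rot: [-0.001, 0.707, -0.0, -0.707]
contact_force: [0.5, 0.4, 0.1]
width: 0.0003
[[ 0.    -0.001 -1.   ]
 [ 0.001 -1.     0.001]
 [-1.    -0.001 -0.   ]] [  9.002 -14.693  -8.922] [ 0.452 -0.187  0.29 ] [-0.536  0.104  1.507  0.001  1.53   1.036]
```

```bash
python3 -m creep '{"delta_pos":[[0,-4,-2.5],[0,-8,-5],[0,-12,-7.5],[0,-14.7,-8.9],[4,-14.7,-8.9],[8,-14.7,-8.9],[12,-14.7,-8.9],[12,-14.7,-8.9],[12,-14.7,-8.9]],"dr":[[0,0,0],[0,0,0],[0,0,0],[0,0,0],[0,0,0],[0,0,0],[0,0,0],[0,0,0],[0,0,0]]}'
python3 - <<'E'
from h import *
a=grab('scene','sc1');b=grab('wrist','w1')
cv2.imwrite('pics/v1.png',np.hstack([cv2.resize(a['pixels'][170:410,120:440],(400,300)),cv2.resize(b['pixels'],(400,300))]))
E
```

```text
clock: 2.0
position: [0.5395, -0.0427, 0.1703]
ee_rot: [0.0, -0.707, 0.0, 0.707]
contact_force: [0.8, 0.2, 0.5]
width: -0.0
```

View pics/v1.png

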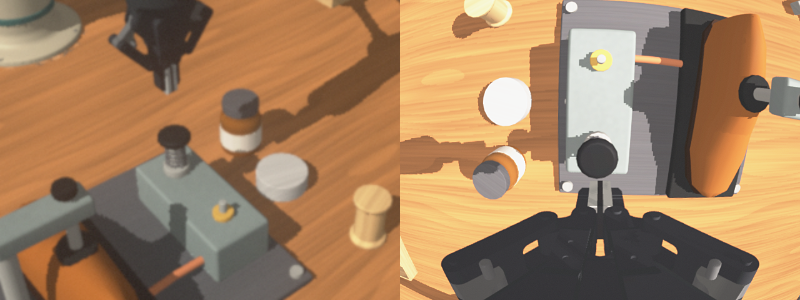

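The wrist view (right half) shows the knob right at the shut fingertips at about (598,157), with the pin clear at (600,60). In the scene view (left half) the tips stand directly over the knob. I'll make the first stroke now.

```bash
python3 -m creep '{"delta_pos":[[2.5,0,0],[3.5,-0.2,0],[4.5,-0.2,0],[5.5,-0.2,0],[6.2,-0.2,0],[6.4,-0.2,0],[6.4,-0.2,0],[6.4,-0.2,0]],"dr":[[0,0,0],[0,0,0],[0,0,0],[0,0,0],[0,0,0],[0,0,0],[0,0,0],[0,0,0]]}'
python3 - <<'E'
from h import *
s=manip.get_state();print(s['position'],s['contact_force'])
b=grab('scene','sc2');cv2.imwrite('pics/v2.png',cv2.resize(b['pixels'][230:390,200:400],(600,480)))
E
```

```text
clock: 2.9
position: [0.5398, -0.0408, 0.1065]
ee_rot: [-0.0, 0.707, -0.0, -0.707]
contact_force: [0.2, 0.1, 0.3]
width: 0.0003
[ 0.53981482 -0.04078755  0.10652575] [0.15497873 0.0949307  0.31110729]
```

View pics/v2.png

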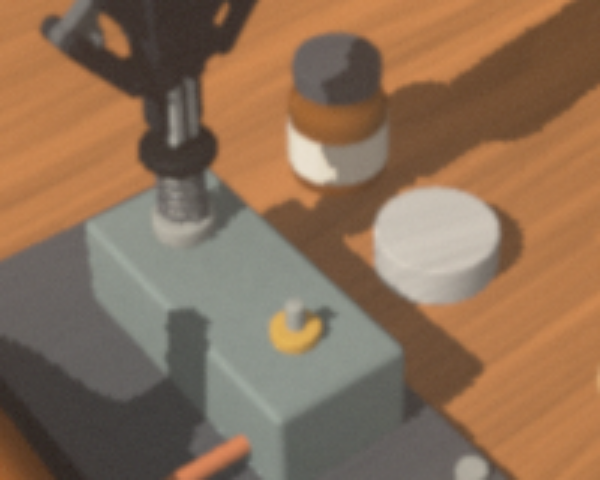

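The knob at crop (178,150) doesn't look lowered and the force reads zero, although the tips look to be on it. I'll check by projection and depth.

```bash
python3 - <<'E'
from h import *
np.set_printoptions(precision=3,suppress=True)
for f,P in (('sc1',[.5395,-.0427,.1703]),('sc2',[.5398,-.0408,.1065])):
    s=dict(np.load(f'pics/{f}.npz'))
    for Q in (P,[.5405,-.04,.134],[.5405,-.04,.104]):
        print(f,Q,cv2.projectPoints(np.array([Q],float),s['rvec'],s['tvec'],s['intrinsics'],None)[0].ravel())
    for v in range(234,300,3): print(v,world(s,260,v),s['pixels'][v,260])
t=manip.get_image('top'); print(manip.get_state()['clock'])
for u,v in ((403,274),(403,284),(403,264),(395,274),(411,274),(399,220)): print(u,v,world(t,u,v))
E
```

```text
sc1 [0.5395, -0.0427, 0.1703] [255.409 256.657]
sc1 [0.5405, -0.04, 0.134] [258.817 274.818]
sc1 [0.5405, -0.04, 0.104] [260.032 289.49 ]
234 [ 0.55  -0.039  0.216] [102 108 113]
237 [ 0.55  -0.039  0.211] [ 99 107 115]
240 [ 0.553 -0.041  0.208] [ 98 107 116]
243 [ 0.325  0.107 -0.   ] [ 77 121 175]
246 [ 0.333  0.101 -0.001] [ 74 122 183]
249 [ 0.339  0.096 -0.002] [ 71 119 176]
252 [ 0.347  0.091 -0.002] [ 76 127 196]
255 [0.358 0.083 0.001] [ 78 131 196]
258 [ 0.364  0.079 -0.001] [ 77 126 190]
261 [ 0.37   0.074 -0.002] [ 81 129 192]
264 [ 0.378  0.068 -0.002] [ 76 127 192]
267 [0.388 0.062 0.   ] [ 85 134 201]
270 [ 0.53  -0.03   0.132] [ 55  73 100]
273 [ 0.536 -0.035  0.132] [47 55 68]
276 [ 0.545 -0.041  0.135] [50 56 69]
279 [ 0.547 -0.043  0.132] [48 55 67]
282 [ 0.554 -0.047  0.132] [51 61 69]
285 [ 0.558 -0.051  0.131] [56 62 72]
288 [ 0.556 -0.05   0.123] [51 58 68]
291 [ 0.548 -0.045  0.109] [ 99 106 111]
294 [ 0.547 -0.045  0.102] [111 118 124]
297 [ 0.548 -0.046  0.097] [106 114 120]
sc2 [0.5398, -0.0408, 0.1065] [259.252 288.284]
sc2 [0.5405, -0.04, 0.134] [258.817 
[... 400 characters left out ...]
[ 0.551 -0.042  0.169] [73 78 86]
264 [ 0.551 -0.043  0.164] [84 89 95]
267 [ 0.551 -0.043  0.158] [ 92  98 103]
270 [ 0.552 -0.044  0.153] [ 93  99 106]
273 [ 0.554 -0.046  0.149] [ 96 101 107]
276 [ 0.553 -0.046  0.143] [ 94 100 104]
279 [ 0.551 -0.045  0.135] [47 53 64]
282 [ 0.554 -0.047  0.132] [51 58 67]
285 [ 0.557 -0.05   0.13 ] [57 61 70]
288 [ 0.56  -0.052  0.127] [47 54 63]
291 [ 0.549 -0.046  0.11 ] [ 96 100 106]
294 [ 0.547 -0.045  0.102] [114 120 126]
297 [ 0.548 -0.046  0.096] [107 115 121]
3.0
403 274 [ 0.52  -0.011  0.283]
403 284 [ 0.525 -0.039  0.133]
403 264 [ 0.528 -0.007  0.306]
395 274 [ 0.531 -0.015  0.201]
411 274 [ 0.516 -0.015  0.311]
399 220 [ 0.637 -0.042  0.091]
```

Depth shows the visible tips about 32 mm higher than the reported TCP in both pictures: tip near z 0.205 against 0.170 reported, and 0.138 against 0.1065. So the tips are only just above the knob. I'll trust the images and the force, and descend carefully.

```bash
python3 -m creep '{"delta_pos":[[0.5,0,0],[1,0,0],[1.5,0,0],[1.5,0,0],[1.5,0,0]],"dr":[[0,0,0],[0,0,0],[0,0,0],[0,0,0],[0,0,0]]}'
python3 - <<'E'
from h import *
s=manip.get_state();print(s['position'],s['contact_force'],s['moment'])
b=grab('scene','sc3');cv2.imwrite('pics/v3.png',cv2.resize(b['pixels'][230:390,200:400],(600,480)))
for v in range(264,306,3): print(v,world(b,260,v),b['pixels'][v,260])
E
```

```text
clock: 3.5
position: [0.5401, -0.0409, 0.0914]
ee_rot: [0.0, 0.708, -0.0, -0.707]
contact_force: [1.8, -1.1, 4.6]
width: -0.0002
[ 0.54012499 -0.04086762  0.09140204] [ 1.78912766 -1.07985464  4.6392543 ] [-0.08769086 -0.25422099 -0.07091236]
264 [ 0.55425347 -0.04517781  0.16659914] [54 58 67]
267 [ 0.55057473 -0.04322599  0.15751604] [74 79 86]
270 [ 0.55054309 -0.04363202  0.1518865 ] [ 93  97 103]
273 [ 0.55229623 -0.0451896   0.14797744] [ 89  96 100]
276 [ 0.55247905 -0.04573847  0.14249602] [ 96 102 107]
279 [ 0.55057223 -0.04494881  0.13487275] [104 112 116]
282 [ 0.55218677 -0.04642306  0.13075003] [111 117 121]
285 [ 0.55204682 -0.04677448  0.12481556] [ 89  97 102]
288 [ 0.55485503 -0.04901517  0.12189232] [51 57 66]
291 [ 0.55753991 -0.05117602  0.11885366] [53 60 68]
294 [ 0.56020871 -0.05332575  0.11580934] [60 64 72]
297 [ 0.55004143 -0.04729415  0.0990715 ] [106 109 114]
300 [ 0.54989864 -0.04766274  0.09288493] [117 125 129]
303 [ 0.54738429 -0.04652739  0.08406821] [117 122 126]
```

View pics/v3.png

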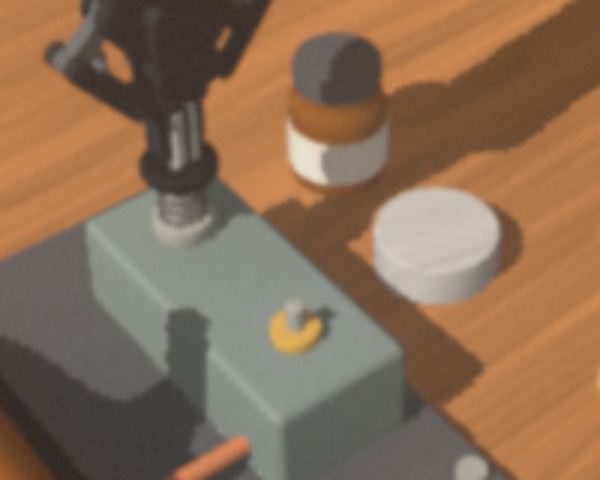

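The knob (crop (178,168)) has now gone down about 12 mm with the tips on it, and 4.6 N fits the spring. So the tip offset is about 31 mm. I'll continue to the stop.

```bash
python3 -m creep '{"delta_pos":[[0.6,0,0],[1.2,0,0],[1.6,0,0],[1.7,0,0],[1.7,0,0]],"dr":[[0,0,0],[0,0,0],[0,0,0],[0,0,0],[0,0,0]]}'
python3 - <<'E'
from h import *
s=manip.get_state();print(s['position'],s['contact_force'],s['moment'])
b=grab('scene','sc4')
cv2.imwrite('pics/v4.png',cv2.resize(b['pixels'][230:390,200:400],(600,480)))
for v in range(288,306,2): print(v,world(b,260,v),b['pixels'][v,260])
for v in range(326,340,2): print(v,world(b,298,v),b['pixels'][v,298])
E
```

```text
clock: 4.05
position: [0.5402, -0.0409, 0.0755]
ee_rot: [0.0, 0.708, -0.0, -0.706]
contact_force: [-0.0, 0.2, 11.0]
width: 0.0003
[ 0.54018557 -0.04086736  0.07546279] [-0.0260428   0.21075176 10.95925471] [-0.0149152   0.02178817 -0.04988868]
288 [ 0.55114235 -0.04664038  0.11804259] [119 125 130]
290 [ 0.55195113 -0.04745588  0.1149664 ] [124 130 134]
292 [ 0.55089359 -0.04708017  0.10992119] [129 136 139]
294 [ 0.54817746 -0.04564873  0.10308823] [76 82 86]
296 [ 0.55515608 -0.05040269  0.10651544] [53 57 66]
298 [ 0.55745081 -0.052167    0.10500205] [59 63 70]
300 [ 0.55788105 -0.05274363  0.10149055] [55 58 66]
302 [ 0.55438712 -0.05082563  0.09370713] [65 69 76]
304 [ 0.55035778 -0.04857269  0.08526985] [109 115 120]
326 [ 0.6156928  -0.02505235  0.07137629] [141 150 145]
328 [ 0.64118395 -0.0445927   0.09940549] [153 163 167]
330 [ 0.64420027 -0.04700757  0.09919141] [161 174 176]
332 [ 0.64537844 -0.04802238  0.09664693] [145 157 161]
334 [ 0.6448062  -0.04770526  0.09183926] [140 152 155]
336 [ 0.64578801 -0.04857131  0.08901864] [139 150 153]
338 [ 0.64465485 -0.04782913  0.08342481] [140 149 154]
```

View pics/v4.png

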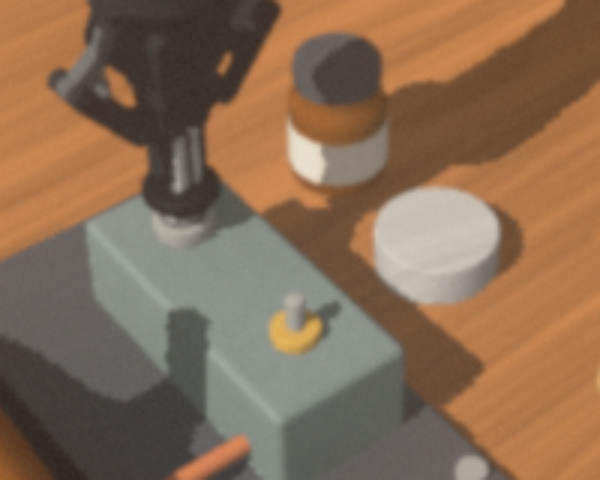

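The knob is near the bottom (top about 0.106, 11 N) and the pin top has risen to about 0.0995. The tips are centred, so I'll do full strokes now, with a slightly deeper push.

```bash
python3 -m creep '{"delta_pos":[[-2,0,0],[-4,0,0],[-4,0,0],[-4,0,0],[-4,0,0],[-4,0,0],[-2.5,0,0],[-1,0,0],[0.1,0,0],[0.1,0,0]],"dr":[[0,0,0],[0,0,0],[0,0,0],[0,0,0],[0,0,0],[0,0,0],[0,0,0],[0,0,0],[0,0,0],[0,0,0]]}'
cat >> h.py <<'E'
def pin(f):
    b=grab('scene',f); s=manip.get_state()
    # highest point within 9 mm of the pin axis as seen by the scene camera
    K=b['intrinsics'];R,_=cv2.Rodrigues(b['rvec']);z=b['depth']
    v,u=np.mgrid[300:350,285:315]; c=(np.linalg.inv(K)@np.stack([u.ravel(),v.ravel(),np.ones(u.size)]))*z[300:350,285:315].ravel()
    P=(R.T@(c-b['tvec'].reshape(3,1))).T
    n=np.hypot(P[:,0]-.642,P[:,1]+.045)<.009
    print('pin z',np.sort(P[n,2])[-6:].round(4),'F',s['contact_force'].round(1),'z',s['position'].round(4))
E
python3 - <<'E'
from h import *
pin('sc5')
E
```

```text
clock: 5.1
position: [0.5407, -0.0409, 0.0737]
ee_rot: [0.0, 0.708, -0.0, -0.706]
contact_force: [-0.8, 0.4, 9.1]
width: 0.0001
pin z [0.1079 0.108  0.1081 0.1082 0.1083 0.1085] F [-0.3 -0.2 10.3] z [ 0.5407 -0.0409  0.074 ]
```

The pin went up 8 mm (top about 0.108). It needs at least 0.122, so two more strokes.

```bash
python3 -m creep '{"delta_pos":[[-2,0,0],[-4,0,0],[-4,0,0],[-4,0,0],[-4,0,0],[-4,0,0],[-2.5,0,0],[-1,0,0],[0,0,0],[0,0,0]],"dr":[[0,0,0],[0,0,0],[0,0,0],[0,0,0],[0,0,0],[0,0,0],[0,0,0],[0,0,0],[0,0,0],[0,0,0]]}'
python3 -c "from h import *; pin('sc6')"
python3 -m creep '{"delta_pos":[[-2,0,0],[-4,0,0],[-4,0,0],[-4,0,0],[-4,0,0],[-4,0,0],[-2.5,0,0],[-1,0,0],[0,0,0],[0,0,0]],"dr":[[0,0,0],[0,0,0],[0,0,0],[0,0,0],[0,0,0],[0,0,0],[0,0,0],[0,0,0],[0,0,0],[0,0,0]]}'
python3 -c "from h import *; pin('sc7')"
```

```text
clock: 6.15
position: [0.5408, -0.041, 0.0737]
ee_rot: [0.0, 0.708, -0.0, -0.706]
contact_force: [-0.5, -0.2, 9.1]
width: 0.0004
pin z [0.1159 0.116  0.1161 0.1162 0.1163 0.1164] F [-0.5 -0.5  9.4] z [ 0.5408 -0.0409  0.074 ]
clock: 7.2
position: [0.5408, -0.041, 0.0737]
ee_rot: [0.0, 0.708, -0.0, -0.706]
contact_force: [-1.2, -0.2, 9.2]
width: 0.0
pin z [0.1236 0.124  0.1241 0.1241 0.1243 0.1243] F [-0.1  0.7 11.1] z [ 0.5408 -0.041   0.074 ]
```

The pin reads 0.124, a rise of about 42 mm. I'll do one extra harmless stroke for margin, then back off.

```bash
python3 -m creep '{"delta_pos":[[-2,0,0],[-4,0,0],[-4,0,0],[-4,0,0],[-4,0,0],[-4,0,0],[-2.5,0,0],[-1,0,0],[0,0,0],[0,0,0]],"dr":[[0,0,0],[0,0,0],[0,0,0],[0,0,0],[0,0,0],[0,0,0],[0,0,0],[0,0,0],[0,0,0],[0,0,0]]}'
python3 -c "from h import *; pin('sc8')"
python3 -m creep '{"delta_pos":[[-2,0,0],[-5,0,0],[-9,0,0],[-12,0,0],[-12,0,0],[-12,0,0],[-12,0,0],[-12,0,0],[-12,0,0],[-12,0,0]],"dr":[[0,0,0],[0,0,0],[0,0,0],[0,0,0],[0,0,0],[0,0,0],[0,0,0],[0,0,0],[0,0,0],[0,0,0]]}'
python3 - <<'E'
from h import *
pin('sc9'); b=dict(np.load('pics/sc9.npz'));a=dict(np.load('pics/sc0.npz'))
for v in (273,276,279,282): print('knob',world(b,259,v).round(4))
d=cv2.absdiff(a['pixels'],b['pixels']).max(2)
for n,(x0,y0,x1,y1) in dict(jar=(293,240,332,292),tin=(322,290,370,332),spool=(398,316,435,368)).items(): print(n,(d[y0:y1,x0:x1]>40).mean())
cv2.imwrite('pics/v9.png',b['pixels'])
E
```

```text
clock: 8.25
position: [0.5408, -0.041, 0.0737]
ee_rot: [0.0, 0.708, -0.0, -0.706]
contact_force: [-0.4, -0.8, 8.9]
width: -0.0002
pin z [0.1239 0.1239 0.1241 0.1245 0.1246 0.1254] F [ 0.1 -0.1  8.6] z [ 0.5408 -0.041   0.074 ]
clock: 9.3
position: [0.5391, -0.0407, 0.1924]
ee_rot: [0.0, -0.707, 0.0, 0.708]
contact_force: [0.5, 0.4, 0.4]
width: -0.0
pin z [0.1239 0.1239 0.1241 0.1243 0.1246 0.1246] F [-0.3 -0.1  0.5] z [ 0.5392 -0.0407  0.1926]
knob [ 0.5341 -0.0353  0.131 ]
knob [ 0.541  -0.0401  0.132 ]
knob [ 0.5478 -0.045   0.1331]
knob [ 0.5548 -0.0499  0.1344]
jar 0.0
tin 0.001984126984126984
spool 0.0
```

View pics/v9.png

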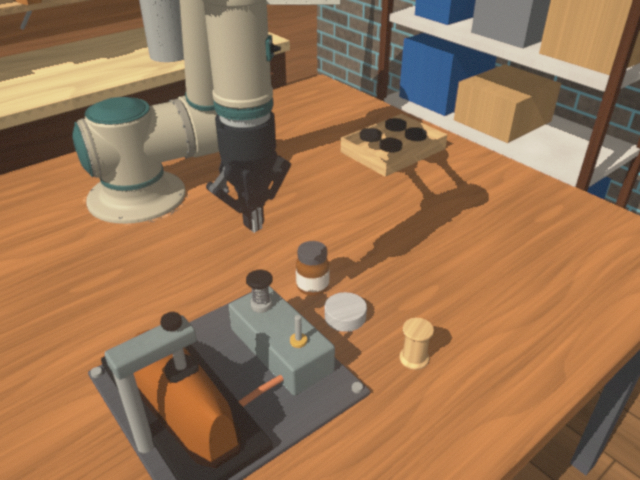

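The picture shows the pin standing out at (298,325) and the knob back up at (259,280). The arm is clear above, and the jar, tin and spool have not moved. I'm handing in.

```bash
python3 -c "from rig import manip; print(manip.sign_off())"
```

```text
the job is handed in; nothing more can be done
None
```

The press is pumped up and the job is handed in, at about 9.4 s on the clock. I made five full strokes with the shut fingertips: four raised the pin, and the fifth was for margin and changed nothing.

**Last checks:**
- **Pin:** its top measured about 0.124 m, a rise of about 42 mm. It stayed there through the last stroke and after I let go.
- **Knob:** it is back up at about 0.133 m (rest is 0.134 m).
- **Jar, tin and spool:** their places in the scene picture are unchanged from the start.
- **Robot:** the force reading was under 1 N, with the tips about 90 mm above the knob.

**One disagreement:** the reported TCP height was about 31 mm below where the camera showed the fingertips. My first descent therefore stopped just above the knob, with no force. From then on I set the depth by the images and the force, which was about 9–11 N at the bottom of each stroke. I did not find the cause.

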